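# Rock a stuck tube block out of a dry-block heater

## Robot

A 6-joint arm with a two-finger parallel gripper is mounted at the origin on the work surface. World frame = base frame: x ahead of the robot, y to its left, z up, the work surface at z = 0. Lengths are in m, angles in rad, forces in N, time in s.
With the tool pointing down it reaches from about 0.275 to 0.975 m from the base axis. Payload 8.4 kg.
Tool frame: the origin (TCP) lies between the finger pads; the fingertips stand 19 mm ahead of it and the grasp point (between the pads) is the TCP; z points along the fingers, y is the direction in which the jaws open and shut (so a half turn about z gives the same grasp; the last joint's range is limited). The gripper opens to 92 mm and grips with 3 to 60 N. Pads are 20 mm wide; open, the fingers measure 128 mm over their backs; the gripper's body (75 mm by 189 mm) begins 69 mm behind the grasp point.
Start: joints at [1.152, 0.353, 1.633, -0, 1.155, -0.002], TCP at [0.253, 0.571, 0.234] pointing down, gripper open.
Joint ranges: [-2.63, 2.63], [-0.92, 2.1], [0.06, 2.66], [-1.3, 4.44], [0, 2.69], [-3.02, 3.02]. Speed limits (rad/s): [2.22, 2.22, 2.79, 3.14, 3.14, 3.14].

## Interface

Orientations are given as a rotation vector (axis times angle).
In Python, from plant import r gives the robot as it stands.
- The arm moves only by the tool step_arm, never from a script. Its argument "steps" is a list of rows, each a list of 7 numbers: the shift along the tool's x, y, z in cm, then the turn, a rotation vector about the tool's x, y, z in units of 5 degrees (1.0 is 5 degrees), then the closure, from 0 (fully open) to 1 (shut). A call has 1 to 12 rows; each row is the pose to reach, as a shift and turn from the pose commanded when the call began, along the tool's axes at that moment; what a row does not reach only later rows make up. A row lasts 1/8 s, in which the tool goes at most 62.5 mm and 10.7 degrees, less where a joint would pass 70% of its speed; a pose out of reach is approached as far as the arm can. A call with a gripper value outside its range is refused whole. The fingers move at their own pace and stop on an object; the grip force is fixed at half the most. Time passes only in rows, so rows that repeat a pose let the fingers close. It gives the time, the measured TCP pose, the force and the opening at its end, in the units of the state.
- r.read_state(): the state, without advancing time (a new reading comes with each control period).
- r.capture(name): name is "scene" or "top"; returns the picture (400x640x3 uint8, red, green, blue); there is no depth.
- r.get_calibration(name): a dict with "fx", "fy", "cx", "cy" (pixels), "rvec" (rotation vector, rad) and "tvec" (3), from world to camera coordinates, as OpenCV has them. Camera axes: x right, y down, z forward; pixel columns grow to the right and rows downward; lengths in m; the calibration is good to about 2 mm. A picture is of the moment at which its call begins. get_calibration takes no time and is no camera call.
- r.sign_off(): hands the job in, once; it reports no verdict.
Trained networks look in the newest picture that a camera, given by its name, has taken for a name from the list of things; names that differ only in an ending like _2 or _b are one class to them, and where a whole thing is asked for, a point or a joint stands for the part that bears it (a point fixed in the world has none). Each returns a list of dicts, best first, with "score" (0 to 1); they miss things now and then, are a little off and sometimes report something else, mostly with a low value. They report only what shows in the picture. A call takes as long as a camera call. They do not tell look-alikes from the thing itself.
- r.recognise(target, camera): "xyz" ([x, y, z] in m, in world coordinates, good to about 4 mm: the middle of the surface that is visible of it).
- r.tip_of(target, camera): "xyz" ([x, y, z] in m, in world coordinates, good to about 4 mm: a listed point, or the origin of a listed thing).
The state is a dict: "time_s": time; "joints": joint angles; "qd": joint speeds; "effort": joint torques, N m; "position": TCP position; "eef_rot": TCP orientation; "wrist_force": force on the tool from outside, world axes, zero at the start; "torque": the same for the moment, N m; "finger_gap": opening from 0.0 (shut) to 1.0 (fully open).
Only numpy, scipy, OpenCV 4.12 (cv2) and the standard library are available. Lean on these libraries where they do the work, as an engineer would, in place of code of your own. Each camera call takes 0.05 s, during which the arm holds its last target.

## Task

The aluminium tube block with the orange fin is jammed in its well in the dry-block heater, and pulling it straight up only lifts or tips the light heater. Take it by the fin and rock it from side to side, first towards the side where the heater's blue knob is and then to the other side, walking it up little by little until it comes free, without lifting or tipping the heater off the bench or raising the block with the grey fin. Finish still holding the block level and at rest just clear of its well, a finger's breadth or two above it, with the other things on the bench left alone.

Things in the scene. Friction and masses are not known exactly. Their poses are not given: they have to be found in the camera images.
- heater: White dry-block heater standing loose on rubber feet, 2.8 kg, 260 (x) x 200 (y) x 90 high. Origin: centre of its underside, on the bench. x points away from its front panel, y to the side with the blue knob, z up. Two wells in its top, a block in each. It tips or lifts from an upward pull of about 22 N
- blue_knob (a point): Top of the heater's blue knob, 36 dia, 14 high, on the heater's top at x -90, y +65; it marks the heater's +y side
- well_front (a point): Mouth centre of the well nearer the front panel (heater x -22.5, y 0, z 90). Wells are 53 (x) x 78 (y), 25 deep (floor 65 above the bench). On its +y and its -y wall a sprung pad, 6 to 18 above the well floor, presses on the block with about 26 N and grips it by friction, about 16 N a side, up to 15 % more or less. The pads give way 4 mm or more
- well_rear (a point): Mouth centre of the other well (heater x +52.5, y 0, z 90), built alike. A straight pull must beat both pads at once (29 to 37 N). Tilting a block towards +y or -y slides one side up past its pad while the other side stays gripped and is the pivot; a seated block can tilt about 8 degrees. A side is free once its lower edge is 18 above the well floor
- orange_fin (a point): Centre of the grip fin of the jammed block: orange, upright, 36 along x, 16 thick along y, 50 high, on the middle of the block's top. This point is 27 above the block's top, 67 above its underside. The aluminium block, 50 (x) x 70 (y) x 40 high, about 0.35 kg, stands 15 proud of the heater when seated. It is in either well; axes as the heater's while seated
- block_foot (a point): Centre of the underside of the block with the orange fin; z is the block's own upward axis. 65 above the bench when seated, 90 when level with the heater's top
- grey_fin (a point): Centre of the grey fin of the other block, same shape and sizes, seated in the other well, to stay there
- blue_rack: Blue rack with red-capped tubes, 76 x 142 x 96 high, origin under its centre; leave alone
- orange_rack: Small orange rack with green-capped tubes, 54 x 76 x 96 high, origin under its centre; leave alone
- reagent: Amber bottle, 60 dia, 130 high, origin under its centre; leave alone
- dishes: Stack of three clear dishes, 90 dia, 42 high, origin under its centre; leave alone
- marker: Marker pen lying along its x, 125 x 13 x 13, origin under it; leave alone
Things that resemble listed ones, but are neither listed nor needed, are in the scene too. Leave any pink look-alike of the part that bears orange_fin alone. Leave any turquoise look-alike of the part that bears grey_fin alone.

How it is judged:
On the way, in this order (a step that is already met when the one before it is completed fails the run):
1. the block is rocked towards the blue knob's side (at least 2.6 degrees), still in its well (angle between the z axis of block_foot and the z axis of heater, either way round above 0.045 rad and y of orange_fin in the frame of heater above 0.001 m and z of block_foot in the frame of heater below 0.085 m).
2. the block is rocked to the other side (at least 2.6 degrees), still in its well (angle between the z axis of block_foot and the z axis of heater, either way round above 0.045 rad and y of orange_fin in the frame of heater below -0.001 m and z of block_foot in the frame of heater below 0.09 m).
At the end, for the whole second after the job is handed in: The fingers hold the orange-finned block, still and level (within 11 degrees), its underside 6 to 60 mm above the heater's top, touching neither heater nor bench, within 95 mm of its seat. The heater stands on the bench; the grey-finned block is still seated (raised under 4 mm) (z of block_foot in the frame of heater between 0.096 and 0.15 m and distance of block_foot from where it was at the start of the episode below 0.095 m and angle between block_foot's own z axis and vertical below 0.2 rad and linear speed of stuck_block below 0.02 m/s and contact force between the fingers and stuck_block above 2 N and contact force between stuck_block and heater below 0.3 N and height (world z) of heater below 0.003 m and angle between heater's own z axis and vertical below 0.02 rad and z of grey_fin in the frame of heater below 0.136 m); the arm keeps its last pose, push and grip.
It fails at once if the heater is lifted by more than 8 mm or tipped by more than 3 degrees (height (world z) of heater above 0.008 m or angle between heater's own z axis and vertical above 0.052 rad).
It fails at once if the heater is shoved more than 50 mm (distance of heater from where it was at the start of the episode above 0.05 m).
It fails at once if the block with the grey fin is raised more than 6 mm (z of grey_fin in the frame of heater above 0.138 m).
It fails at once if another thing on the bench is moved more than 25 mm (distance of any of blue_rack, orange_rack, reagent, dishes, marker from where it was at the start of the episode above 0.025 m).
It also fails if it takes over 48 s, if anything falls off the work surface, if the arm or the gripper's body presses on something with over 40 N, if the wrist force passes 120 N, or if a joint passes its speed limit or range.

## Working session

There is one attempt and no reset: what is moved stays moved. The work goes in short steps, Python scripts to look and compute and a tool call to move; the robot and the scene stay as the last step left them, time stands still between calls to the robot, and variables do not carry over. Pictures are saved under pics/ and viewed, and the job is handed in when it is done.

Besides the shell and the picture viewer there is one more tool, called after "Call:" as name(argument=value, ...), one argument or row to a line, values as JSON. step_arm: Moves the arm, as the interface text tells. Its arguments: {"type":"object","properties":{"steps":{"type":"array"}},"required":["steps"]}

```bash
mkdir -p pics; ls
python3 - <<'E'
from plant import r
import cv2
for c in ("scene","top"):
    im=r.capture(c); cv2.imwrite(f"pics/{c}0.png",im[:,:,::-1])
    print(c,r.get_calibration(c))
    for t in ("heater","blue_knob","orange_fin","grey_fin","block_foot","well_front","well_rear"):
        print(t,[( [round(float(v),3) for v in d["xyz"]],round(d["score"],2)) for d in r.tip_of(t,c)][:4])
print(r.read_state())
E
```

```text
pics
scene {'fx': 456.67602712154616, 'fy': 456.67602712154616, 'cx': 312.7736376755496, 'cy': 192.15197735927063, 'rvec': array([ 0.95902168,  2.48126213, -1.05116938]), 'tvec': array([ 0.42605901, -0.16525816,  1.69181654])}
heater [([0.571, 0.014, -0.001], 0.61), ([0.551, 0.013, 0.133], 0.52)]
blue_knob [([0.504, 0.096, 0.107], 0.94)]
orange_fin [([0.619, -0.006, 0.131], 0.87), ([0.644, -0.22, 0.063], 0.85)]
grey_fin [([0.486, 0.23, 0.068], 0.87), ([0.547, 0.016, 0.133], 0.62)]
block_foot [([0.611, -0.004, 0.065], 0.93), ([0.643, -0.216, -0.001], 0.61)]
well_front [([0.545, 0.017, 0.091], 0.67)]
well_rear [([0.616, -0.009, 0.09], 0.67)]
top {'fx': 417.1347138122102, 'fy': 417.1347138122102, 'cx': 314.6735867397283, 'cy': 201.9628583010809, 'rvec': array([ 2.20275982, -2.14197302,  0.12401614]), 'tvec': array([-0.01909382,  0.54669217,  1.11034138])}
heater [([0.563, 0.007, -0.001], 0.82)]
blue_knob [([0.498, 0.102, 0.107], 0.71)]
orange_fin [([0.64, -0.221, 0.068], 0.96), ([0.564, 0.009, -0.002], 0.72), ([0.616, -0.007, 0.134], 0.71)]
grey_fin [([0.484, 0.23, 0.069], 0.83), ([0.54
[... 168 characters left out ...]
003, 0.088], 0.73), ([0.562, 0.006, -0.003], 0.15)]
{'time_s': 0.8, 'joints': array([ 1.15157246e+00,  3.52966987e-01,  1.63339854e+00, -2.35173199e-05,
        1.15519150e+00, -2.39327505e-03]), 'qd': array([ 0.00116907,  0.00129443, -0.00105486, -0.0007771 ,  0.00267333,
       -0.00185067]), 'effort': array([ 1.11589357e-03, -5.93684471e+01, -3.34576035e+01,  7.00300746e-02,
        1.54142169e-02, -1.03341642e-05]), 'position': array([0.25304642, 0.57149154, 0.23360423]), 'eef_rot': array([6.50005663e-01, 3.07358390e+00, 4.76617012e-05]), 'wrist_force': array([-0.45189967,  0.06270712, -0.8862605 ]), 'torque': array([0.03483534, 0.04874361, 0.03502065]), 'finger_gap': 1.0014982214951504}
```

View pics/scene0.png

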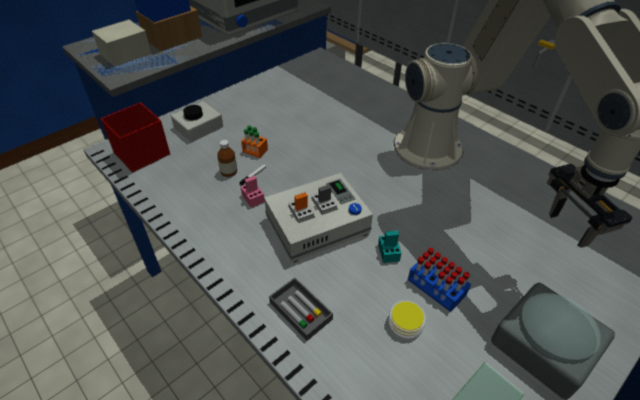

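View pics/top0.png

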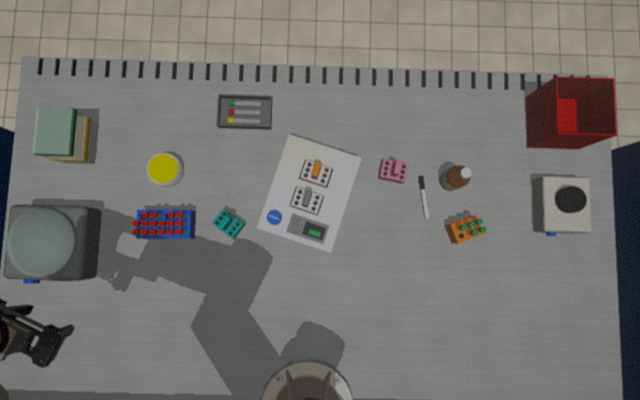

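The orange fin on the heater is at top (316,169) and scene (302,203). The other candidates are the pink look-alike at top (393,169), which stands on the bench, and the turquoise one at top (229,222). The fin on the heater fits because it is orange and sits in a well. I'll fit the heater pose and confirm it on a crop.

```bash
cat > h.py <<'E'
import numpy as np,cv2
from scipy.optimize import least_squares
from scipy.spatial.transform import Rotation as R
M={"heater":(0,0,0),"blue_knob":(-.09,.065,.104),"orange_fin":(.0525,0,.132),"grey_fin":(-.0225,0,.132),"block_foot":(.0525,0,.065),"well_front":(-.0225,0,.09),"well_rear":(.0525,0,.09)}
def w(p,P):
    c,s=np.cos(p[2]),np.sin(p[2]);P=np.atleast_2d(P)
    return np.c_[p[0]+c*P[:,0]-s*P[:,1],p[1]+s*P[:,0]+c*P[:,1],P[:,2]]
def proj(cal,X):
    K=np.array([[cal["fx"],0,cal["cx"]],[0,cal["fy"],cal["cy"]],[0,0,1]])
    return cv2.projectPoints(np.array(X,float),cal["rvec"],cal["tvec"],K,None)[0][:,0]
def box(x,y,z0,z1,dx,dy):
    return [(x+a*dx/2,y+b*dy/2,z) for z in (z0,z1) for a,b in((-1,-1),(1,-1),(1,1),(-1,1))]
def draw(im,cal,p,k,off,tilt=None):
    for B,col in((box(0,0,0,.09,.26,.2),(0,255,0)),(box(.0525,0,.105,.157,.036,.016),(255,0,255)),(box(.0525,0,.09,.105,.05,.07),(255,255,0)),(box(-.0225,0,.105,.157,.036,.016),(0,255,255))):
        q=((proj(cal,w(p,B))-off)*k).astype(int)
        for i in range(4):
            cv2.line(im,q[4+i],q[4+(i+1)%4],col,1); cv2.line(im,q[i],q[4+i],col,1)
E
python3 - <<'E'
from h import *
from plant import r
obs=[]
for c in ("scene","top"):
    im=r.capture(c)
    for t in M:
        for d in r.tip_of(t,c):
            x=np.array(d["xyz"])
            if np.linalg.norm(x-w((.567,.01,-.3),M[t])[0])<.02: obs.append((t,x))
f=lambda p:np.concatenate([(w(p,M[t])[0]-x)[:2]*1000/4 for t,x in obs])
s=least_squares(f,[.567,.01,-.3],loss="soft_l1");p=s.x;print(p,len(obs),np.sqrt(np.mean(s.fun**2))*4)
np.save("p.npy",p); print(w(p,M["orange_fin"]))
out=[]
for c,(x,y,ww) in(("scene",(255,165,130)),("top",(250,125,130))):
    im=r.capture(c)[y:y+110,x:x+ww,::-1]; a=cv2.resize(im,None,fx=3,fy=3,interpolation=cv2.INTER_CUBIC);b=a.copy()
    draw(b,r.get_calibration(c),p,3,np.array([x,y])-0.); out.append(np.hstack([a,b]))
cv2.imwrite("pics/crop1.png",cv2.resize(np.vstack(out),(700,594)))
E
```

```text
[ 0.56638119  0.01001033 -0.31594878] 14 2.729799359048553
[[ 0.61628254 -0.00630239  0.132     ]]
```

View pics/crop1.png

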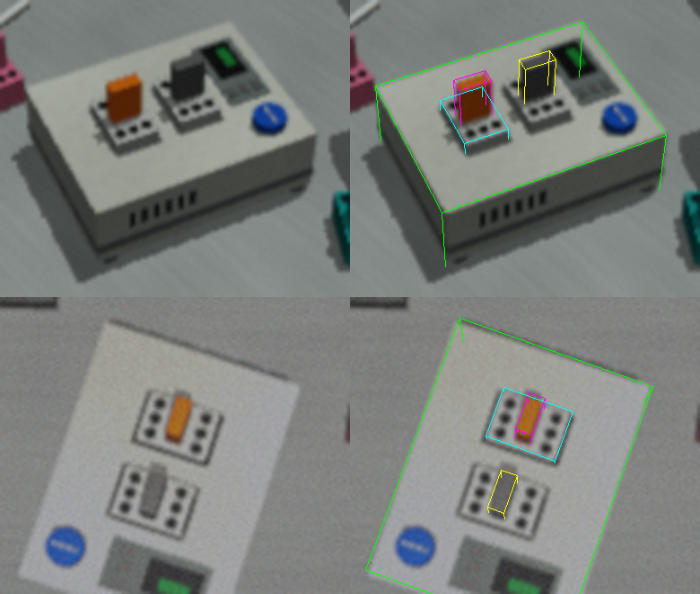

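The crop confirms it: the orange fin is in the rear well (top ~(316,169)) and the overlay fits to about 2 mm. Next I compute the approach.

```bash
cat >> h.py <<'E'
def rel(st,p,tcp_h,tilt=0):
    """shift(cm), turn(units) from state to heater-frame tcp, tilt towards +y (deg); tool y = heater y, tool x=-heater x"""
    Rh=R.from_euler("z",p[2]); Rt=Rh*R.from_euler("x",-tilt,degrees=True)*R.from_matrix(np.array([[-1,0,0],[0,1,0],[0,0,-1.]]))
    R0=R.from_rotvec(st["eef_rot"])
    return np.round(R0.inv().apply(w(p,tcp_h)[0]-st["position"])*100,2), np.round((R0.inv()*Rt).as_rotvec(degrees=True)/5,2)
E
python3 - <<'E'
from h import *
from plant import r
p=np.load("p.npy");s=r.read_state()
print(rel(s,p,(.0525,0,.24)),rel(s,p,(.0525,0,.134)))
E
```

```text
(array([-56.61, -38.13,  -0.64]), array([ 0.  ,  0.  , -1.16])) (array([-56.61, -38.13,   9.96]), array([ 0.  ,  0.  , -1.16]))
```

Call:
step_arm(
  steps=[
    [-5,-3.4,-0.6,0,0,-0.1,0],
    [-10,-6.7,-0.6,0,0,-0.2,0],
    [-15,-10.1,-0.6,0,0,-0.3,0],
    [-20,-13.5,-0.6,0,0,-0.4,0],
    [-25,-16.8,-0.6,0,0,-0.5,0],
    [-30,-20.2,-0.6,0,0,-0.6,0],
    [-35,-23.6,-0.6,0,0,-0.7,0],
    [-40,-26.9,-0.6,0,0,-0.8,0],
    [-45,-30.3,-0.6,0,0,-0.9,0],
    [-50,-33.7,-0.6,0,0,-1,0],
    [-54,-36.4,-0.6,0,0,-1.1,0],
    [-56.6,-38.1,-0.6,0,0,-1.16,0],
  ],
)

```text
time_s: 3.2
position: [0.6173, -0.0083, 0.2395]
eef_rot: [0.496, 3.102, -0.0]
wrist_force: [0.1, -0.3, -0.1]
finger_gap: 1.002
```

Run:
```python
from h import *
from plant import r
p=np.load("p.npy");s=r.read_state()
print(s["time_s"],s["position"],s["wrist_force"],rel(s,p,(.0525,0,.134)))
im=r.capture("top")
a=cv2.resize(im[110:260,230:400,::-1],None,fx=4,fy=4,interpolation=cv2.INTER_CUBIC)
cv2.imwrite("pics/top2.png",a)
im=r.capture("scene")
cv2.imwrite("pics/sc2.png",cv2.resize(im[110:270,220:420,::-1],None,fx=3.5,fy=3.5,interpolation=cv2.INTER_CUBIC))
```

```text
3.2 [ 0.61728125 -0.00825328  0.23952842] [ 0.07768293 -0.29695028 -0.05888231] (array([ 0.16,  0.16, 10.55]), array([-0.  ,  0.  , -0.01]))
```

View pics/sc2.png

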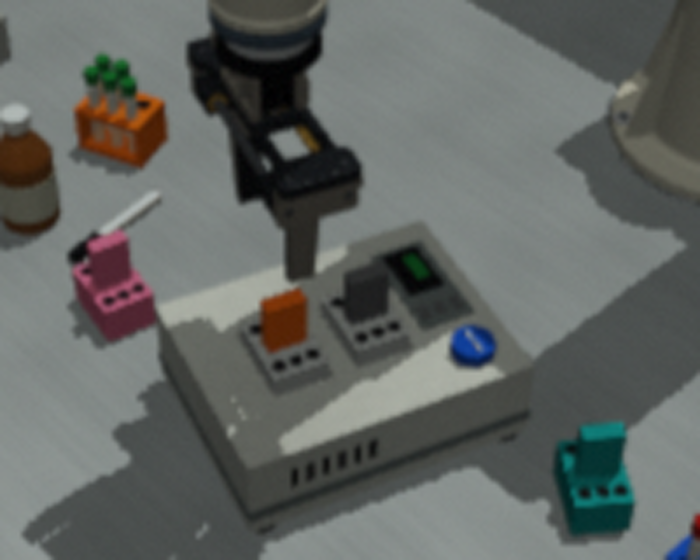

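The gripper is above the heater, with jaws straddling along heater y (orange fin at crop (284,320)). I descend and close.

Call:
step_arm(
  steps=[
    [0,0.1,3,0,0,0,0],
    [0,0.1,6,0,0,0,0],
    [0,0.1,8.5,0,0,0,0],
    [0,0.1,10,0,0,0,0.2],
    [0,0.1,10.4,0,0,0,0.4],
    [0,0.1,10.4,0,0,0,0.5],
    [0,0.1,10.4,0,0,0,0.6],
  ],
)

```text
time_s: 4.18
position: [0.6172, -0.005, 0.1366]
eef_rot: [0.493, 3.101, 0.0]
wrist_force: [0.1, -0.6, -0.3]
finger_gap: 0.59
```

Run:
```python
from h import *
from plant import r
p=np.load("p.npy");s=r.read_state()
print(s["time_s"],s["position"],s["wrist_force"],s["torque"],s["finger_gap"],rel(s,p,(.0525,0,.134)))
im=r.capture("top")
b=cv2.resize(im[110:220,250:390,::-1],None,fx=4,fy=4,interpolation=cv2.INTER_CUBIC)
cv2.imwrite("pics/t3.png",b)
im=r.capture("scene")
cv2.imwrite("pics/sc3.png",cv2.resize(im[150:260,240:390,::-1],None,fx=5,fy=5,interpolation=cv2.INTER_CUBIC))
```

```text
4.175 [ 0.61723179 -0.00499085  0.13656975] [ 0.12862627 -0.55955159 -0.34785741] [ 0.00767846 -0.0335864   0.00456879] 0.5902886211809437 (array([ 0.05, -0.15,  0.26]), array([0.01, 0.02, 0.  ]))
```

View pics/sc3.png

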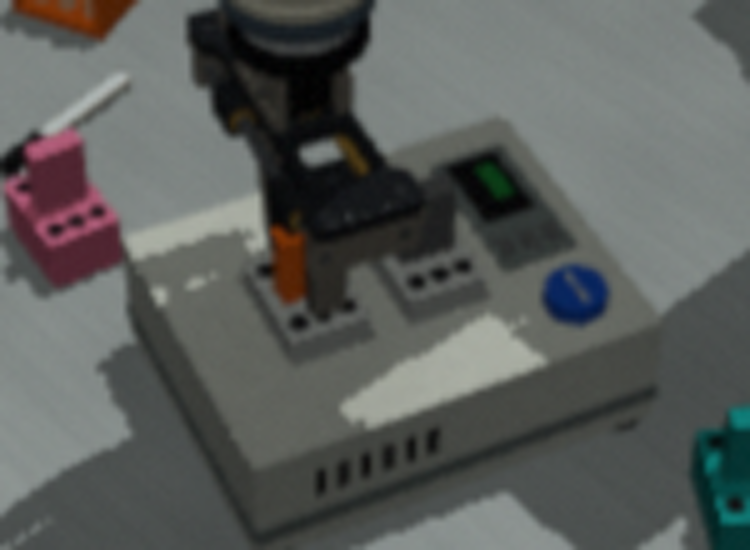

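View pics/t3.png

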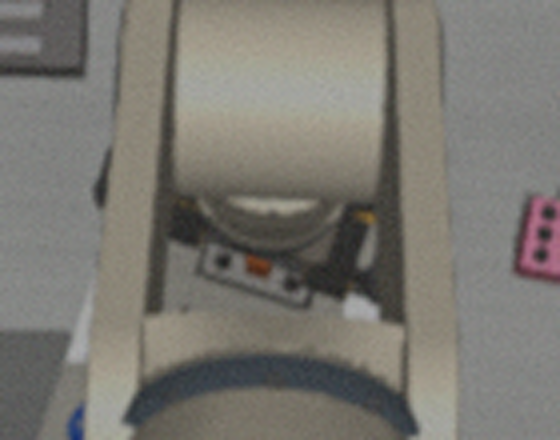

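The jaws straddle the orange fin (crop ~(290,265)) and clear the grey one. I close on it.

Call:
step_arm(
  steps=[
    [0,-0.1,0.2,0,0,0,0.75],
    [0,-0.1,0.2,0,0,0,0.9],
    [0,-0.1,0.2,0,0,0,1],
    [0,-0.1,0.2,0,0,0,1],
    [0,-0.1,0.2,0,0,0,1],
    [0,-0.1,0.2,0,0,0,1],
  ],
)

```text
time_s: 5.03
position: [0.6164, -0.0058, 0.1336]
eef_rot: [0.493, 3.102, 0.0]
wrist_force: [0.6, 3.9, -1.1]
finger_gap: 0.178
```

Run:
```python
from h import *
from plant import r
p=np.load("p.npy");s=r.read_state()
print(s["time_s"],s["position"],s["wrist_force"],s["torque"],s["finger_gap"],rel(s,p,(.0525,0,.134)))
```

```text
5.025 [ 0.61644129 -0.00577354  0.13358903] [ 0.60408792  3.92178665 -1.12048869] [ 0.60847074 -0.15830715  0.41636536] 0.17819943418223477 (array([-0.  , -0.06, -0.04]), array([0.  , 0.  , 0.01]))
```

Gap 0.178 is about 16.4 mm, so the fin is held. I compute rows for tilting about the +y lower edge.

```bash
cat >> h.py <<'E'
def turn(th,piv,ref,t0):
    """2D: TCP (mm, heater y,z) after tilting towards +y from t0 to th deg about piv, from ref"""
    d=np.radians(th-t0);y,z=np.array(ref)-piv
    return piv+np.array([y*np.cos(d)+z*np.sin(d),-y*np.sin(d)+z*np.cos(d)])
def heat(st,p):
    d=(st["position"]-[p[0],p[1],0]);c,s=np.cos(p[2]),np.sin(p[2])
    Rt=R.from_euler("z",-p[2])*R.from_rotvec(st["eef_rot"]);z=-Rt.as_matrix()[:,2]
    f=R.from_euler("z",-p[2]).apply(st["wrist_force"]);m=R.from_euler("z",-p[2]).apply(st["torque"])
    return np.round(1000*np.array([c*d[0]+s*d[1],-s*d[0]+c*d[1],d[2]]),1),np.round(np.degrees(np.arctan2(z[1],z[2])),2),np.round(f,1),np.round(m,2)
E
python3 - <<'E'
from h import *
from plant import r
p=np.load("p.npy");s=r.read_state();print(heat(s,p))
ref=np.array([0,133.6]);piv=np.array([35,65])
for th in range(1,9):
    q=turn(th,piv,ref,0)-ref; print(th,round(th/5,2),np.round([q[0]/10,-q[1]/10],2))
E
```

```text
(array([ 52.5,   0.6, 133.6]), np.float64(-0.02), array([-0.6,  3.9, -1.1]), array([0.63, 0.04, 0.42]))
1 0.2 [ 0.12 -0.06]
2 0.4 [ 0.24 -0.12]
3 0.6 [ 0.36 -0.17]
4 0.8 [ 0.49 -0.23]
5 1.0 [ 0.61 -0.28]
6 1.2 [ 0.74 -0.33]
7 1.4 [ 0.86 -0.38]
8 1.6 [ 0.99 -0.42]
```

Call:
step_arm(
  steps=[
    [0,0.06,0.0,0.1,0,0,1],
    [0,0.12,-0.02,0.2,0,0,1],
    [0,0.18,-0.05,0.3,0,0,1],
    [0,0.24,-0.08,0.4,0,0,1],
    [0,0.3,-0.1,0.5,0,0,1],
    [0,0.36,-0.13,0.6,0,0,1],
    [0,0.36,-0.13,0.6,0,0,1],
  ],
)

```text
time_s: 5.9
position: [0.6174, -0.0025, 0.1348]
eef_rot: [-0.492, -3.093, 0.082]
wrist_force: [-1.1, -4.3, -0.6]
finger_gap: 0.174
```

```bash
cat > chk.py <<'E'
from h import *
from plant import r
import sys
p=np.load("p.npy");s=r.read_state()
print(s["time_s"],heat(s,p),s["finger_gap"])
if len(sys.argv)>1:
    im=r.capture("scene")
    a=cv2.resize(im[160:270,250:390,::-1],None,fx=5,fy=5,interpolation=cv2.INTER_CUBIC)
    cv2.imwrite(f"pics/{sys.argv[1]}.png",a)
E
python3 chk.py
```

```text
5.9 (array([ 52.3,   4. , 134.8]), np.float64(3.02), array([ 0.3, -4.4, -0.6]), array([ 0.43, -0.11,  0.29])) 0.17353261240576168
```

Call:
step_arm(
  steps=[
    [0,0.06,-0.02,0.1,0,0,1],
    [0,0.12,-0.05,0.2,0,0,1],
    [0,0.18,-0.07,0.3,0,0,1],
    [0,0.25,-0.1,0.4,0,0,1],
    [0,0.31,-0.12,0.5,0,0,1],
    [0,0.38,-0.15,0.6,0,0,1],
    [0,0.38,-0.15,0.6,0,0,1],
    [0,0.38,-0.15,0.6,0,0,1],
  ],
)

```text
time_s: 6.9
position: [0.6186, 0.0012, 0.1363]
eef_rot: [-0.49, -3.082, 0.162]
wrist_force: [-2.0, -4.1, 0.4]
finger_gap: 0.173
```

```bash
python3 chk.py r1
```

```text
6.9 (array([ 52.4,   7.8, 136.3]), np.float64(6.0), array([-0.6, -4.5,  0.4]), array([0.56, 0.22, 0.27])) 0.17288128768384803
```

View pics/r1.png

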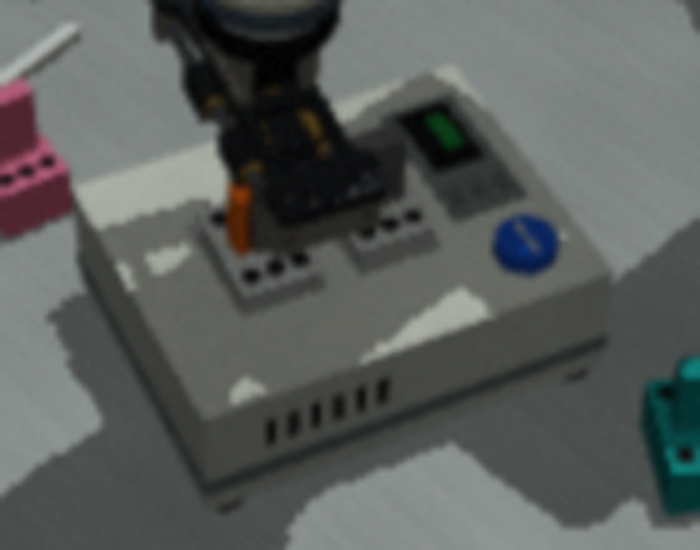

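Force is about zero vertically and the fin angle is 6.0°, so step 1 is met. Next I rock to -y about the -y lower edge.

```bash
cat >> h.py <<'E'
def plan(st,p,angs,side,bias=0.):
    """rows relative to present tool frame; pivot = lower edge on 'side' (+1/-1) of block inferred from TCP"""
    P,th,_,_=heat(st,p);y,z=P[1]-.6,P[2];t=np.radians(th)
    foot=np.array([y-68.6*np.sin(t),z-68.6*np.cos(t)])
    e=lambda sd:foot+sd*35*np.array([np.cos(t),-np.sin(t)])
    print("edges +y",np.round(e(1),1),"-y",np.round(e(-1),1),"foot",np.round(foot,1))
    for a in angs:
        q=turn(a,e(side),(y,z),th)-[y,z]; q[1]-=bias*abs(a-th)
        # tool axes now: ty=(cos t,-sin t), tz=(-sin t,-cos t)
        print(a,"y %.2f z %.2f turn %.2f"%((q[0]*np.cos(t)-q[1]*np.sin(t))/10,(-q[0]*np.sin(t)-q[1]*np.cos(t))/10,(a-th)/5))
E
python3 - <<'E'
from h import *
from plant import r
p=np.load("p.npy");plan(r.read_state(),p,range(5,-9,-1),-1)
E
```

```text
edges +y [34.9 64.4] -y [-34.7  71.7] foot [ 0.1 68.1]
5 y -0.12 z -0.06 turn -0.20
4 y -0.24 z -0.12 turn -0.40
3 y -0.36 z -0.17 turn -0.60
2 y -0.49 z -0.23 turn -0.80
1 y -0.61 z -0.28 turn -1.00
0 y -0.74 z -0.33 turn -1.20
-1 y -0.86 z -0.38 turn -1.40
-2 y -0.99 z -0.42 turn -1.60
-3 y -1.12 z -0.46 turn -1.80
-4 y -1.24 z -0.50 turn -2.00
-5 y -1.37 z -0.54 turn -2.20
-6 y -1.50 z -0.58 turn -2.40
-7 y -1.63 z -0.61 turn -2.60
-8 y -1.76 z -0.64 turn -2.80
```

Call:
step_arm(
  steps=[
    [0,-0.12,-0.06,-0.2,0,0,1],
    [0,-0.24,-0.12,-0.4,0,0,1],
    [0,-0.36,-0.17,-0.6,0,0,1],
    [0,-0.49,-0.23,-0.8,0,0,1],
    [0,-0.61,-0.28,-1,0,0,1],
    [0,-0.74,-0.33,-1.2,0,0,1],
    [0,-0.74,-0.33,-1.2,0,0,1],
  ],
)

```text
time_s: 7.82
position: [0.6159, -0.0059, 0.1396]
eef_rot: [-0.494, -3.101, -0.001]
wrist_force: [3.1, 1.4, -22.2]
finger_gap: 0.172
```

```bash
python3 chk.py;python3 - <<'E'
from h import *
from plant import r
p=np.load("p.npy");plan(r.read_state(),p,range(-1,-8,-1),-1)
E
```

```text
7.825 (array([ 52. ,   0.3, 139.6]), np.float64(-0.01), array([  2.5,   2.3, -22.2]), array([ 0.45, -0.63,  0.34])) 0.1716800041223817
edges +y [34.7 71. ] -y [-35.3  71. ] foot [-0.3 71. ]
-1 y -0.12 z -0.06 turn -0.20
-2 y -0.24 z -0.12 turn -0.40
-3 y -0.36 z -0.17 turn -0.60
-4 y -0.49 z -0.23 turn -0.80
-5 y -0.61 z -0.28 turn -1.00
-6 y -0.73 z -0.33 turn -1.20
-7 y -0.86 z -0.37 turn -1.40
```

Fz −22 N is at the limit, so I continue rotating with a downward bias.

Call:
step_arm(
  steps=[
    [0,-0.06,0.06,-0.1,0,0,1],
    [0,-0.12,0.06,-0.2,0,0,1],
    [0,-0.18,0.05,-0.3,0,0,1],
    [0,-0.24,0.03,-0.4,0,0,1],
    [0,-0.24,0.03,-0.4,0,0,1],
  ],
)

```text
time_s: 8.45
position: [0.6155, -0.0079, 0.1404]
eef_rot: [0.493, 3.097, 0.055]
wrist_force: [-2.5, 3.7, -6.7]
finger_gap: 0.173
```

```bash
python3 chk.py r2
```

```text
8.45 (array([ 52.3,  -1.7, 140.4]), np.float64(-2.02), array([-3.5,  2.8, -6.7]), array([-0.39,  0.85,  0.35])) 0.17252305310602695
```

View pics/r2.png

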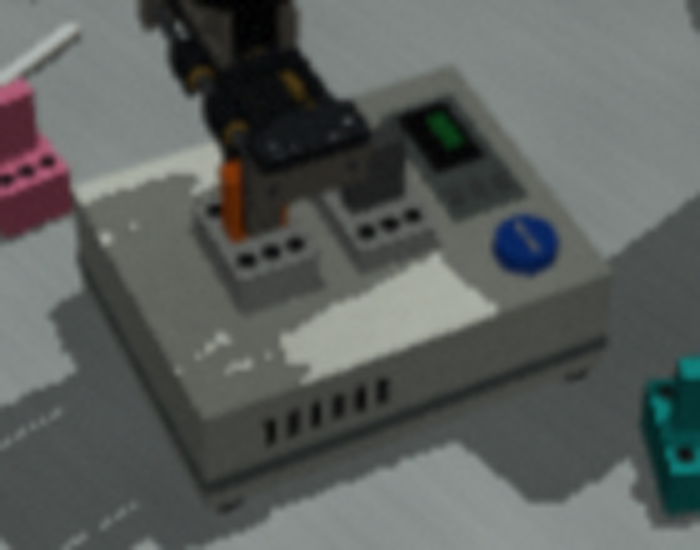

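The block has visibly risen, the heater stands flat, and Fz is −6.7 N. I continue.

Call:
step_arm(
  steps=[
    [0,-0.06,-0.02,-0.1,0,0,1],
    [0,-0.12,-0.04,-0.2,0,0,1],
    [0,-0.18,-0.06,-0.3,0,0,1],
    [0,-0.24,-0.08,-0.4,0,0,1],
    [0,-0.3,-0.1,-0.5,0,0,1],
    [0,-0.37,-0.12,-0.6,0,0,1],
    [0,-0.37,-0.12,-0.6,0,0,1],
  ],
)

```text
time_s: 9.38
position: [0.6147, -0.0113, 0.142]
eef_rot: [0.491, 3.086, 0.136]
wrist_force: [-4.3, 4.8, 0.7]
finger_gap: 0.176
```

```bash
python3 chk.py;python3 - <<'E'
from h import *
from plant import r
p=np.load("p.npy");plan(r.read_state(),p,range(-6,-9,-1),-1)
E
```

```text
9.375 (array([ 52.5,  -5.3, 142. ]), np.float64(-5.05), array([-5.5,  3.2,  0.7]), array([-0.41,  1.24,  0.33])) 0.17581377807119147
edges +y [35.  76.7] -y [-34.7  70.6] foot [ 0.1 73.7]
-6 y -0.11 z -0.06 turn -0.19
-7 y -0.24 z -0.12 turn -0.39
-8 y -0.36 z -0.17 turn -0.59
```

Call:
step_arm(
  steps=[
    [0,-0.06,-0.03,-0.1,0,0,1],
    [0,-0.12,-0.06,-0.2,0,0,1],
    [0,-0.18,-0.09,-0.3,0,0,1],
    [0,-0.24,-0.12,-0.4,0,0,1],
    [0,-0.27,-0.14,-0.45,0,0,1],
    [0,-0.27,-0.14,-0.45,0,0,1],
  ],
)

```text
time_s: 10.12
position: [0.6139, -0.0139, 0.1431]
eef_rot: [0.49, 3.076, 0.196]
wrist_force: [-4.4, 5.2, 0.5]
finger_gap: 0.172
```

```bash
python3 chk.py r3;python3 - <<'E'
from h import *
from plant import r
p=np.load("p.npy");plan(r.read_state(),p,range(-6,8,1),1)
E
```

```text
10.125 (array([ 52.6,  -8. , 143.1]), np.float64(-7.31), array([-5.8,  3.6,  0.5]), array([-0.23,  1.26,  0.3 ])) 0.1723702412607021
edges +y [34.9 79.5] -y [-34.5  70.6] foot [ 0.2 75.1]
-6 y 0.16 z -0.08 turn 0.26
-5 y 0.28 z -0.14 turn 0.46
-4 y 0.40 z -0.19 turn 0.66
-3 y 0.53 z -0.24 turn 0.86
-2 y 0.65 z -0.29 turn 1.06
-1 y 0.78 z -0.34 turn 1.26
0 y 0.90 z -0.39 turn 1.46
1 y 1.03 z -0.43 turn 1.66
2 y 1.16 z -0.48 turn 1.86
3 y 1.28 z -0.52 turn 2.06
4 y 1.41 z -0.55 turn 2.26
5 y 1.54 z -0.59 turn 2.46
6 y 1.67 z -0.62 turn 2.66
7 y 1.80 z -0.65 turn 2.86
```

View pics/r3.png

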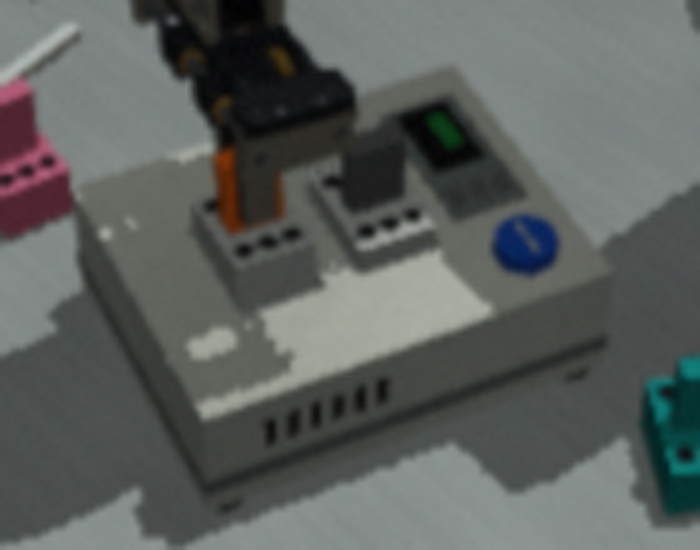

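The block is tilted to −y, with its +y edge about 14.5 mm up. I rock back towards +y.

Call:
step_arm(
  steps=[
    [0,0.1,0.0,0.16,0,0,1],
    [0,0.2,-0.05,0.33,0,0,1],
    [0,0.3,-0.1,0.5,0,0,1],
    [0,0.4,-0.15,0.66,0,0,1],
    [0,0.53,-0.2,0.86,0,0,1],
    [0,0.65,-0.24,1.06,0,0,1],
    [0,0.65,-0.24,1.06,0,0,1],
  ],
)

```text
time_s: 11.05
position: [0.6161, -0.008, 0.1456]
eef_rot: [0.491, 3.096, 0.052]
wrist_force: [-1.4, 1.1, 0.5]
finger_gap: 0.178
```

```bash
python3 chk.py;python3 - <<'E'
from h import *
from plant import r
p=np.load("p.npy");plan(r.read_state(),p,range(-2,8,1),1)
E
```

```text
11.05 (array([ 52.8,  -1.6, 145.6]), np.float64(-1.93), array([-1.7,  0.6,  0.5]), array([0.81, 0.5 , 0.29])) 0.1783313092897342
edges +y [35.1 78.2] -y [-34.9  75.9] foot [ 0.1 77. ]
-2 y -0.01 z 0.00 turn -0.01
-1 y 0.11 z -0.06 turn 0.19
0 y 0.23 z -0.11 turn 0.39
1 y 0.36 z -0.17 turn 0.59
2 y 0.48 z -0.22 turn 0.79
3 y 0.60 z -0.28 turn 0.99
4 y 0.73 z -0.32 turn 1.19
5 y 0.85 z -0.37 turn 1.39
6 y 0.98 z -0.42 turn 1.59
7 y 1.11 z -0.46 turn 1.79
```

Call:
step_arm(
  steps=[
    [0,0.11,-0.06,0.19,0,0,1],
    [0,0.23,-0.11,0.39,0,0,1],
    [0,0.36,-0.17,0.59,0,0,1],
    [0,0.48,-0.21,0.79,0,0,1],
    [0,0.6,-0.26,0.99,0,0,1],
    [0,0.73,-0.3,1.19,0,0,1],
    [0,0.85,-0.34,1.39,0,0,1],
    [0,0.85,-0.34,1.39,0,0,1],
  ],
)

```text
time_s: 12.05
position: [0.6178, -0.0015, 0.149]
eef_rot: [-0.489, -3.085, 0.141]
wrist_force: [-0.5, -5.8, -1.6]
finger_gap: 0.172
```

```bash
python3 chk.py;python3 - <<'E'
from h import *
from plant import r
p=np.load("p.npy");plan(r.read_state(),p,range(6,-6,-1),-1)
E
```

```text
12.05 (array([ 52.4,   5. , 149. ]), np.float64(5.23), array([ 1.4, -5.6, -1.6]), array([-1.2 , -0.31, -0.  ])) 0.17234986697101565
edges +y [33.  77.5] -y [-36.7  83.9] foot [-1.9 80.7]
6 y 0.09 z 0.05 turn 0.15
5 y -0.03 z -0.01 turn -0.05
4 y -0.15 z -0.07 turn -0.25
3 y -0.27 z -0.13 turn -0.45
2 y -0.39 z -0.19 turn -0.65
1 y -0.52 z -0.24 turn -0.85
0 y -0.64 z -0.29 turn -1.05
-1 y -0.77 z -0.34 turn -1.25
-2 y -0.89 z -0.39 turn -1.45
-3 y -1.02 z -0.43 turn -1.65
-4 y -1.15 z -0.47 turn -1.85
-5 y -1.27 z -0.51 turn -2.05
```

Call:
step_arm(
  steps=[
    [0,0.09,-0.05,0.15,0,0,1],
    [0,0.18,-0.1,0.3,0,0,1],
    [0,0.25,-0.14,0.4,0,0,1],
    [0,0.25,-0.14,0.4,0,0,1],
  ],
)

```text
time_s: 12.55
position: [0.6184, 0.0008, 0.1501]
eef_rot: [-0.488, -3.077, 0.194]
wrist_force: [-0.6, -7.2, -3.4]
finger_gap: 0.171
```

```bash
python3 chk.py r4;python3 - <<'E'
from h import *
from plant import r
p=np.load("p.npy");plan(r.read_state(),p,range(7,-6,-1),-1)
E
```

```text
12.55 (array([ 52.3,   7.5, 150.1]), np.float64(7.22), array([ 1.7, -7. , -3.4]), array([-1.44, -0.35,  0.06])) 0.17139031730295246
edges +y [32.9 77.6] -y [-36.5  86.4] foot [-1.8 82. ]
7 y -0.03 z -0.01 turn -0.04
6 y -0.15 z -0.07 turn -0.24
5 y -0.27 z -0.13 turn -0.44
4 y -0.39 z -0.19 turn -0.64
3 y -0.51 z -0.24 turn -0.84
2 y -0.64 z -0.29 turn -1.04
1 y -0.76 z -0.34 turn -1.24
0 y -0.89 z -0.39 turn -1.44
-1 y -1.02 z -0.43 turn -1.64
-2 y -1.14 z -0.47 turn -1.84
-3 y -1.27 z -0.51 turn -2.04
-4 y -1.40 z -0.55 turn -2.24
-5 y -1.53 z -0.59 turn -2.44
```

View pics/r4.png

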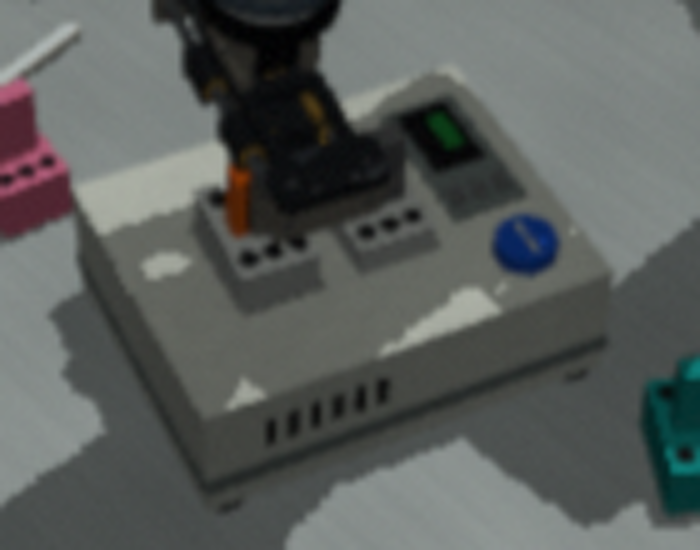

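The −y side is about 21 mm up (free), the +y side about 12.6 mm. I rotate back about the −y edge to draw out the +y side.

Call:
step_arm(
  steps=[
    [0,-0.07,-0.04,-0.14,0,0,1],
    [0,-0.14,-0.07,-0.24,0,0,1],
    [0,-0.2,-0.11,-0.34,0,0,1],
    [0,-0.25,-0.14,-0.44,0,0,1],
    [0,-0.31,-0.17,-0.54,0,0,1],
    [0,-0.36,-0.2,-0.64,0,0,1],
  ],
)

```text
time_s: 13.35
position: [0.6168, -0.0023, 0.1519]
eef_rot: [-0.491, -3.088, 0.107]
wrist_force: [-0.8, -6.2, -6.4]
finger_gap: 0.168
```

```bash
python3 chk.py;python3 - <<'E'
from h import *
from plant import r
p=np.load("p.npy");plan(r.read_state(),p,range(4,-6,-1),-1)
E
```

```text
13.35 (array([ 51.7,   4. , 151.9]), np.float64(4.0), array([ 1.2, -6.1, -6.4]), array([-1.48, -0.17,  0.09])) 0.1678027469391604
edges +y [33.5 81. ] -y [-36.3  85.9] foot [-1.4 83.5]
4 y -0.00 z 0.00 turn 0.00
3 y -0.12 z -0.06 turn -0.20
2 y -0.24 z -0.12 turn -0.40
1 y -0.36 z -0.17 turn -0.60
0 y -0.49 z -0.23 turn -0.80
-1 y -0.61 z -0.28 turn -1.00
-2 y -0.74 z -0.33 turn -1.20
-3 y -0.86 z -0.38 turn -1.40
-4 y -0.99 z -0.42 turn -1.60
-5 y -1.12 z -0.46 turn -1.80
```

Call:
step_arm(
  steps=[
    [0,-0.06,-0.03,-0.1,0,0,1],
    [0,-0.12,-0.06,-0.2,0,0,1],
    [0,-0.18,-0.09,-0.3,0,0,1],
    [0,-0.24,-0.12,-0.4,0,0,1],
    [0,-0.3,-0.15,-0.5,0,0,1],
    [0,-0.36,-0.18,-0.6,0,0,1],
    [0,-0.42,-0.21,-0.7,0,0,1],
    [0,-0.47,-0.24,-0.8,0,0,1],
  ],
)

```text
time_s: 14.35
position: [0.6166, -0.0053, 0.1554]
eef_rot: [0.494, 3.102, 0.006]
wrist_force: [-0.1, -0.1, -5.0]
finger_gap: 0.176
```

```bash
python3 chk.py r5
```

```text
14.35 (array([ 52.5,   1.1, 155.4]), np.float64(-0.23), array([-0. , -0.2, -5. ]), array([-0.08, -0.02, -0.01])) 0.17578334735726361
```

View pics/r5.png

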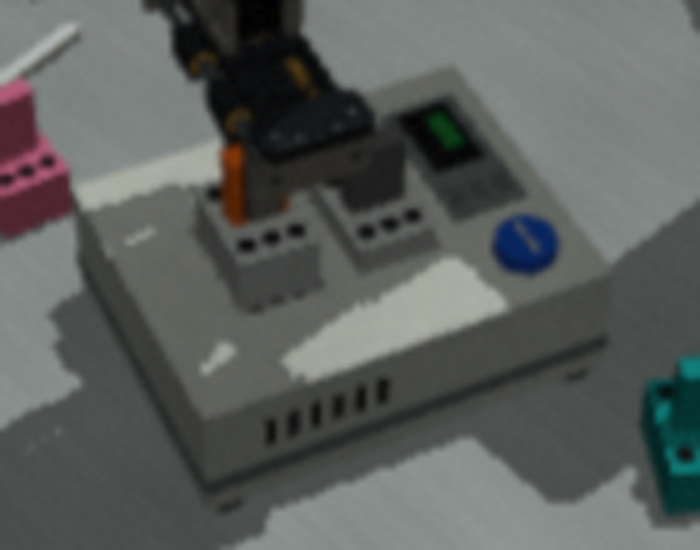

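It is free: lateral forces and moments are near zero, and only its weight hangs on the wrist. I lift 2.8 cm.

Call:
step_arm(
  steps=[
    [0,0,-0.2,0.02,0,0,1],
    [0,0,-0.5,0.04,0,0,1],
    [0,0,-0.9,0.05,0,0,1],
    [0,0,-1.3,0.05,0,0,1],
    [0,0,-1.7,0.05,0,0,1],
    [0,0,-2.1,0.05,0,0,1],
    [0,0,-2.4,0.05,0,0,1],
    [0,0,-2.6,0.05,0,0,1],
    [0,0,-2.8,0.05,0,0,1],
    [0,0,-2.8,0.05,0,0,1],
    [0,0,-2.8,0.05,0,0,1],
    [0,0,-2.8,0.05,0,0,1],
  ],
)

```text
time_s: 15.9
position: [0.6165, -0.0054, 0.1832]
eef_rot: [-0.494, -3.102, 0.001]
wrist_force: [-0.1, -0.4, -3.4]
finger_gap: 0.174
```

```bash
python3 chk.py r6
python3 - <<'E'
from h import *
from plant import r
p=np.load("p.npy")
for c in("scene","top"):
    im=r.capture(c); 
    for t in("heater","orange_fin","block_foot","grey_fin","blue_knob"): print(c,t,[([round(float(v),3) for v in d["xyz"]],round(d["score"],2)) for d in r.tip_of(t,c)][:3])
s=r.read_state();print(s["time_s"],s["wrist_force"],s["qd"])
E
```

```text
15.9 (array([ 52.4,   0.9, 183.2]), np.float64(0.05), array([ 0.1, -0.4, -3.4]), array([-0.01, -0.01,  0.03])) 0.1738286610958495
scene heater [([0.567, 0.013, 0.001], 0.94)]
scene orange_fin [([0.642, -0.223, 0.065], 0.85), ([0.618, -0.009, 0.181], 0.61)]
scene block_foot [([0.64, -0.216, -0.001], 0.68), ([0.613, -0.003, 0.117], 0.62), ([0.54, 0.018, 0.092], 0.5)]
scene grey_fin [([0.486, 0.226, 0.065], 0.66), ([0.549, 0.015, 0.133], 0.59)]
scene blue_knob [([0.5, 0.101, 0.105], 0.84)]
top heater [([0.563, 0.006, -0.0], 0.94), ([0.614, -0.007, 0.088], 0.49)]
top orange_fin [([0.642, -0.219, 0.068], 0.93), ([0.617, -0.007, 0.185], 0.73)]
top block_foot [([0.646, -0.217, -0.003], 0.84), ([0.622, -0.008, 0.113], 0.62)]
top grey_fin [([0.483, 0.23, 0.069], 0.77), ([0.545, 0.018, 0.132], 0.49)]
top blue_knob [([0.498, 0.102, 0.106], 0.91)]
16.55 [ 0.10211738  0.15581971 -4.26656273] [ 0.00036913 -0.00068364 -0.00127594  0.0010017  -0.00112069 -0.00145688]
```

View pics/r6.png

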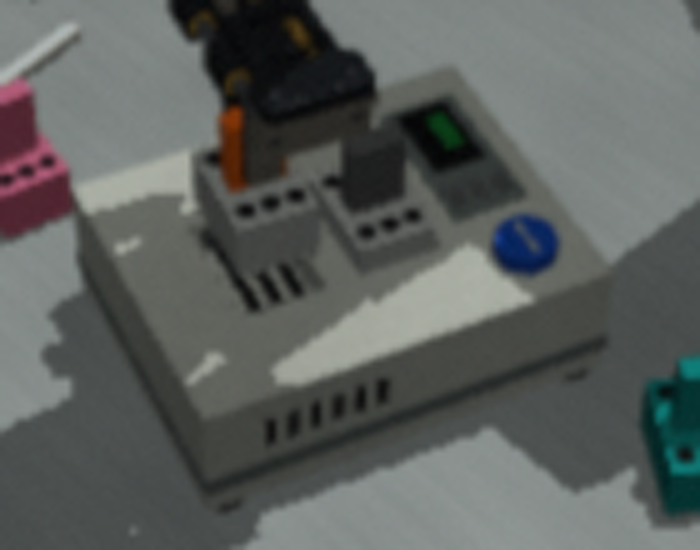

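The block hangs level and clear above its open well (crop ~(270,290)). Its underside is about 24 mm above the heater's top, the heater is flat, and the grey block is seated at z 0.132–0.133. I hand the job in.

```bash
python3 -c "
from plant import r
print(r.sign_off())"
```

```text
the job is handed in; nothing more can be done
None
```

I freed the orange-finned block by rocking it and handed the job in at about 16.6 s of the 48 s allowed; no verdict was reported. The rocking angles, measured at the tool, were +6.0° towards the blue knob, −7.3° to the other side, then +7.2°. I then levelled the block and lifted it 28 mm.

**Last checks:**
- **Block:** it is held with a finger gap of 0.174 (about 16 mm), is level to 0.05° by the tool and is still. Its underside is about 24 mm above the heater's top; detections put it 23–27 mm above.
- **Wrist:** the force is only the block's weight, about 3.4–4.3 N, with near-zero moment.
- **Heater and grey block:** the heater stands flat in the images and had not measurably moved, and the grey fin is at z 0.132–0.133.
- **Other things on the bench:** I did not re-measure them at the end; the arm went nowhere near them except while passing high above.

**Close call:** at the first reversal the upward pull briefly reached 22 N, right at the heater's lifting limit. I lowered at once, and the picture taken just after showed the heater flat.

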